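# Shift the gearbox test stand into third

### The job

Put the gearbox test stand into third: with your fingertips, push the gear lever back to neutral if it is standing in a slot, then across, and then fully forward into the third slot (the right-hand forward one as seen from the robot, marked by three dots), without entering the fourth slot on the way. Push gently and do not force the lever, never pull its knob up, because that releases the reverse lock, and leave the loose things on the stand and the bench alone. Let go of the lever when it is fully home.

Things in the scene. Friction and masses are not known exactly. Their poses are not given: they have to be found in the camera images.
- selector: Gearbox test stand, fixed to the bench, yaw up to 0.4 rad. Origin: on the bench under the lever's pivot; x forward (away from the robot at yaw 0), y left, z up. Base plate 12 mm thick, x -110 to +170, y -150 to +150 mm. On it, centred on the origin, a grey housing 170 (x) x 160 (y) mm, top 135 mm above the bench; beyond it a dark round gearbox, 116 mm high, x +78 to +178 mm.
- gate: Steel gate plate on top of the housing, upper face 135 mm above the bench; same origin and axes as the stand. H of 16 mm slots: left column y = +22, right column y = -22 mm, each from x = -43 to +43 mm, joined by the neutral channel at x = 0. Black dots at the slot ends number them: 1 left forward, 2 left back, 3 right forward, 4 right back.
- shift_across (a joint): Sideways tilt of the lever, rad: -0.2 in the left column (slots 1 and 2, where it starts), +0.2 in the right column (slots 3 and 4); hard stops at both. It crosses only near neutral (shift_forward within about 0.03; the dividers' round noses guide it in from about 0.08). Friction 2 to 4 N at the knob, no spring: stays where left.
- shift_forward (a joint): Fore and aft tilt of the lever, rad: 0 in neutral, +0.3 fully forward (slots 1 and 3), -0.3 fully back (slots 2 and 4); hard stops at both. Starts anywhere from -0.27 to 0.27. Friction 2 to 4 N at the knob, no spring: stays where left.
- lever: The lever: a steel rod 10 mm thick with a black ball knob. Origin: at the pivot, 20 mm above the bench inside the housing; z runs along the rod.
- knob (a point): Centre of the ball knob, 40 mm in diameter, 200 mm from the pivot along the rod: 220 mm above the bench when upright, about 12 mm lower when fully tilted. From neutral it travels about 40 mm to either side and about 60 mm forward or back. Below the ball is a collar 20 mm thick.
- knob_lift (a joint): How far the knob is pulled up along the rod, m: 0 at rest, at most 0.015. A spring holds it down with 10 N, rising to 16 N. Pulling it up is forbidden.
- coupling_hub: Bystander: aluminium ring, 40 mm across, 30 mm tall, standing on the stand's base plate left of the housing. Origin: centre of its underside.
- dowel: Bystander: upright steel pin, 16 mm across, 55 mm tall, on the base plate right of the housing. Origin: centre of its underside.
- hex_nut: Bystander: dark steel hexagon nut blank, 34 mm across corners, 16 mm tall, on the base plate right of the housing. Origin: centre of its underside.
- power_driver: Bystander: grey and black battery screwdriver with pistol grip lying on its side, about 230 mm long, 185 mm wide, 60 mm tall, on the bench to the left. Origin: under the middle of its barrel; x runs along the barrel to the bit, the grip points to -y.
- tape_roll: Bystander: roll of yellow tape lying flat, 90 mm across, 24 mm tall, bench, left. Origin: centre of its underside.
- oil_bottle: Bystander: small white closed bottle, 44 mm across, 105 mm tall, bench, right. Origin: centre of its underside.
- screwdriver: Bystander: hand screwdriver lying on the bench, right. Origin: under its middle, x along the blade.
- parts_bin: Bystander: open blue bin of nuts, 130 x 100 x 60 mm, bench, right. Origin: centre of its underside.

How it is judged:
By the outcome, as a careful person would: the job done as asked, in the order asked, and still so for the second after the job is handed in, with the robot touching nothing.
It also fails if it takes over 54 s, if anything falls off the work surface, if the arm or the gripper's body presses on something with over 40 N, if the wrist force passes 120 N, or if a joint passes its speed limit or range.

### The arm

A 6-joint arm with a two-finger parallel gripper is mounted at the origin on the work surface. World frame = base frame: x ahead of the robot, y to its left, z up, the work surface at z = 0. Lengths are in m, angles in rad, forces in N, time in s.
With the tool pointing down it reaches from about 0.2 to 0.875 m from the base axis. Payload 3.4 kg.
Tool frame: the origin (TCP) lies at the centre of the arm's flange, where the gripper is bolted on; the fingertips stand 199 mm ahead of it and the grasp point (between the pads) lies 180 mm ahead of it; y points along the fingers, z is the direction in which the jaws open and shut, and the axes are right-handed (so a half turn about y gives the same grasp; the last joint's range is limited). The gripper opens to 94 mm and grips with 3 to 60 N. Pads are 16 mm wide; open, the fingers measure 119 mm over their backs; the gripper's body (75 mm by 177 mm) begins 78 mm behind the grasp point.
Start: joints at [-0.121, 0.276, 1.505, -0, 1.361, -0.121], TCP at [0.575, -0, 0.405] pointing down, gripper open.
Joint ranges: [-2.89, 2.89], [-0.75, 2.08], [0.22, 2.7], [-1.18, 4.32], [0.11, 2.71], [-2.7, 2.7]. Speed limits (rad/s): [2.57, 2.57, 3.14, 3.14, 3.14, 3.14].

### API

Orientations are given as a unit quaternion [x, y, z, w].
In Python, from plant import env, snapshot gives the robot as it stands. The module is installed in compiled form; this text tells all that it offers.
- The arm moves only by the shell command python3 -m inch 'ROWS' [FORCE]. ROWS is JSON, a list of rows, each an object with "jaw": the opening, from -1 (shut) to 1 (fully open); "slide": the shift along the tool's x, y, z scaled (see below), a list of three; "angular": the turn, a rotation vector about the tool's x, y, z scaled (see below), a list of three. In form: [{"jaw": jaw, "slide": [tx, ty, tz], "angular": [ax, ay, az]}, ...]. A call has 1 to 20 rows; each row shifts and turns the commanded pose from where the row before left it, along the tool's axes as they then stand; what a row does not reach is not made up. The controller multiplies each number of a shift by 0.03 m and each number of a turn by 90 degrees. A row lasts 1/12 s, in which the tool goes at most 41.7 mm and 7.16 degrees, less where a joint would pass 70% of its speed; a pose out of reach is approached as far as the arm can. A call with a number of a shift or a turn outside -1 to 1 is refused whole. A call with a gripper value outside its range is refused whole. The fingers move at their own pace and stop on an object; FORCE is the grip in N (left out, the last holds). Time passes only in rows, so rows that do not move let the fingers close. It gives the time, the measured TCP pose, the force and the opening at its end, in the units of the state.
- env.observe(): the state, without advancing time (a new reading comes with each control period).
- snapshot(name): name is "scene" or "side" or "wrist"; returns a dict with "image" (420x560x3 uint8, red, green, blue), "K" (3x3 intrinsics, pixels), "eye" and "rotation" of the camera in the world. Camera axes: x right, y down, z forward; pixel columns grow to the right and rows downward; lengths in m; the calibration is good to about 2 mm. A picture is of the moment at which its call begins. There is no depth.
- env.sign_off(): hands the job in, once; it reports no verdict.
The state is a dict: "time": time; "joints": joint angles; "joint_vel": joint speeds; "joint_efforts": joint torques, N m; "position": TCP position; "tool_rot": TCP orientation; "ft_force": force on the tool from outside, world axes, zero at the start; "moment": the same for the moment, N m; "grip_width": opening from 0.0 (shut) to 1.0 (fully open).
Only numpy, scipy, OpenCV 4.12 (cv2) and the standard library are available. Lean on these libraries where they do the work, as an engineer would, in place of code of your own. Each camera call takes 0.05 s, during which the arm holds its last target.

## Working session

There is one attempt and no reset: what is moved stays moved. The work goes in short steps, Python scripts to look and compute and a shell command to move; the robot and the scene stay as the last step left them, time stands still between calls to the robot, and variables do not carry over. Pictures are saved under pics/ and viewed, and the job is handed in when it is done.

```bash
mkdir -p pics; ls; python3 - <<'E'
from plant import env, snapshot
import cv2
s=env.observe(); print(s)
for n in ("scene","side","wrist"):
    d=snapshot(n); cv2.imwrite(f"pics/{n}0.png",d["image"][:,:,::-1]); print(n,d["K"],d["eye"],d["rotation"])
E
```

```text
pics
{'time': 0.0, 'joints': array([-1.21002261e-01,  2.76607299e-01,  1.50613050e+00, -1.20184295e-05,
        1.36069299e+00, -1.20987261e-01]), 'joint_vel': array([-0.00044791,  0.00049201, -0.00061593, -0.00115882, -0.00114395,
        0.0012656 ]), 'joint_efforts': array([ 1.66144628e-04, -4.04588020e+01, -2.37234324e+01,  7.02253589e-02,
        3.46444664e-02, -1.77189750e-04]), 'position': array([5.74792371e-01, 1.62947883e-05, 4.03798448e-01]), 'tool_rot': array([-0.50040065,  0.50051199, -0.49949383,  0.49959269]), 'ft_force': array([ 0.12500341,  0.50861664, -0.13658591]), 'moment': array([ 0.02365354, -0.01221694,  0.02797123]), 'grip_width': 1.0020386807350654}
scene [[445.93506334   0.         273.90729256]
 [  0.         445.93506334 205.57501698]
 [  0.           0.           1.        ]] [1.22791638 0.01683457 1.22189689] [ 0.6974721   0.65479433 -0.20394139 -0.20780991]
side [[440.01201151   0.         279.97745055]
 [  0.         440.01201151 204.55126125]
 [  0.           0.           1.        ]] [0.08763219 1.07754075 1.32825027] [-0.17693971  0.91126503 -0.36538407  0.0691582 ]
wrist [[365.47276279   0.         283.66198416]
 [  0.         365.47276279 212.77816312]
 [  0.           0.           1.        ]] [0.57528551 0.08148226 0.38349077] [ 9.90108851e-01 -2.41915394e-04 -1.10324320e-03  1.40296784e-01]
```

View pics/scene0.png

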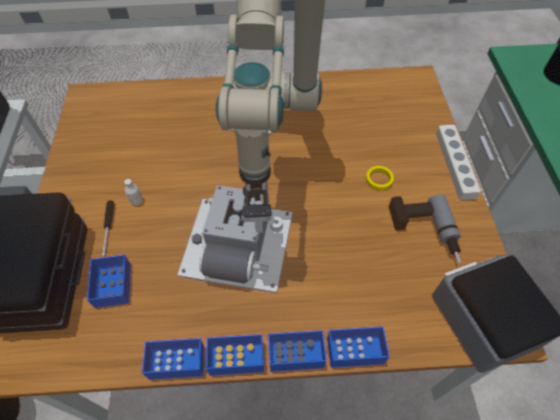

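View pics/side0.png

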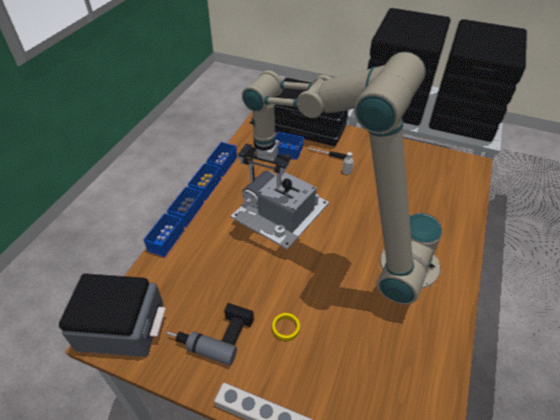

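View pics/wrist0.png

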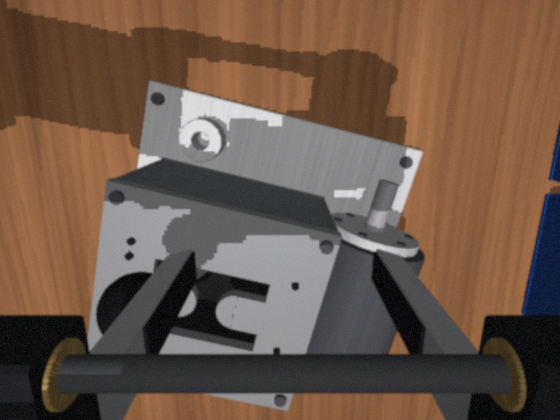

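The lever appears to be in the left column, towards the back: in the wrist view the black knob is at about (140,305). The housing top corners are at about (107,182), (340,235) and (288,408). Next I'll measure the stand pose and the knob.

```bash
cat > h.py <<'E'
from plant import env, snapshot
import numpy as np, cv2
from scipy.spatial.transform import Rotation as R
def ray(d,u,v):
    r=R.from_quat(d["rotation"]).apply(np.linalg.inv(d["K"])@[u,v,1.]); return np.array(d["eye"]),r/np.linalg.norm(r)
def plane(d,u,v,z):
    e,r=ray(d,u,v); return e+r*(z-e[2])/r[2]
def proj(d,p):
    c=R.from_quat(d["rotation"]).inv().apply(np.array(p)-d["eye"]); q=d["K"]@c; return q[:2]/q[2]
def tri(d1,p1,d2,p2):
    e1,r1=ray(d1,*p1);e2,r2=ray(d2,*p2)
    A=np.stack([r1,-r2],1);t=np.linalg.lstsq(A,e2-e1,rcond=None)[0]
    a=e1+t[0]*r1;b=e2+t[1]*r2; return (a+b)/2,np.linalg.norm(a-b)
E
python3 - <<'E'
from h import *
s=env.observe(); print(R.from_quat(s["tool_rot"]).as_matrix().round(3))
w=snapshot("wrist")
for p in [(107,182),(340,235),(288,408),(150,82),(421,150)]:
    print(p,plane(w,*p,.135).round(4),plane(w,*p,.012).round(4))
for n in("scene","side"):
    d=snapshot(n); 
    im=d["image"][:,:,::-1]
    c=im[175:295,170:310] if n=="scene" else im[130:250,220:340]
    cv2.imwrite(f"pics/{n}z.png",cv2.resize(c,None,fx=5,fy=5,interpolation=cv2.INTER_CUBIC))
E
```

```text
[[-0.    -0.001  1.   ]
 [-1.     0.    -0.   ]
 [-0.    -1.    -0.001]]
(107, 182) [0.4526 0.0318 0.135 ] [0.3919 0.0072 0.012 ]
(340, 235) [ 0.6154 -0.0071  0.135 ] [ 0.6352 -0.0509  0.012 ]
(288, 408) [ 0.5783 -0.1606  0.135 ] [ 0.5798 -0.2804  0.012 ]
(150, 82) [0.489 0.097 0.135] [0.4464 0.1047 0.012 ]
(421, 150) [0.6674 0.0536 0.135 ] [0.713  0.0398 0.012 ]
```

View pics/scenez.png

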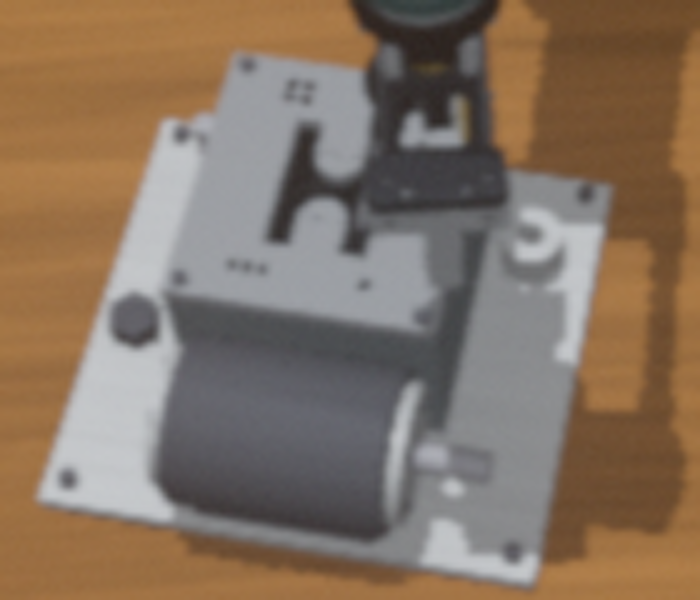

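View pics/sidez.png

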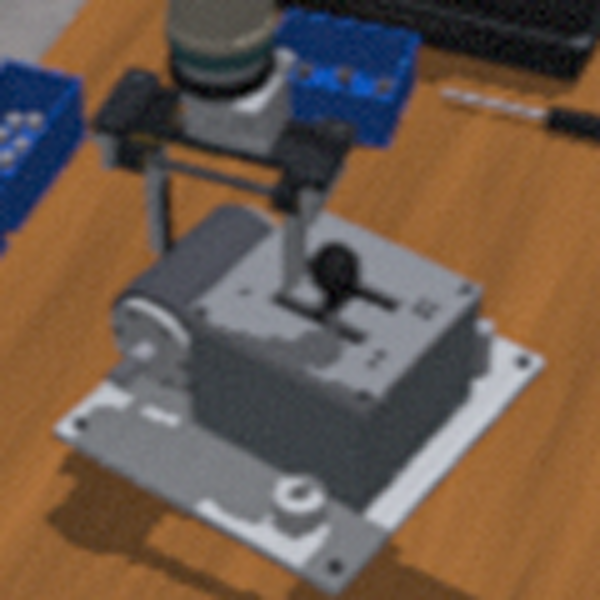

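The stand measures: yaw about -0.236, centre about (0.5155,-0.064), edges 167/158 mm (should be 170/160). In the side view the knob is at about (287,184). I'll find its centre in both views.

```bash
cat >> h.py <<'E'
O=np.array([.5155,-.0644,0]);YAW=-.236
def world(p): return O+R.from_euler('z',YAW).apply(p)
def local(p): return R.from_euler('z',-YAW).apply(np.array(p)-O)
def knob(fw,ac):
    # fw>0 forward, ac>0 right
    d=np.array([np.tan(fw),-np.tan(ac),1]);d/=np.linalg.norm(d);return world(np.array([0,0,.02])+.2*d)
E
python3 - <<'E'
from h import *
w=snapshot("wrist");sd=snapshot("side")
im=w["image"]; m=(im.max(2)<30).astype(np.uint8)
cv2.imwrite("pics/wz.png",cv2.resize(im[170:420,60:360,::-1],None,fx=2.4,fy=2.4))
# side blob
c=sd["image"]; mm=(c.max(2)<45).astype(np.uint8)
n,l,st,ce=cv2.connectedComponentsWithStats(mm)
for i in range(1,n):
    if abs(ce[i][0]-287)<15 and abs(ce[i][1]-184)<15: print(st[i],ce[i])
print(tri(w,(140,305),sd,(287,183.6)))
p,_=tri(w,(140,305),sd,(287,183.6));print(local(p))
for fw in(-.3,-.2,-.1,0,.1): k=knob(fw,-.2);print(fw,k.round(3),proj(w,k).round(0),proj(sd,k).round(1))
E
```

```text
[282 179  11  15  81] [286.5308642 185.0617284]
[294 189   1   1   1] [294. 189.]
(array([ 0.49805178, -0.02079314,  0.21062488]), np.float64(0.0018488559663285959))
[-0.02716052  0.03831846  0.21062488]
-0.3 [ 0.468 -0.014  0.208] [ 84. 292.] [293.8 187.8]
-0.2 [ 0.487 -0.017  0.212] [116. 303.] [289.4 184.9]
-0.1 [ 0.506 -0.021  0.215] [151. 312.] [285.  182.3]
0 [ 0.525 -0.026  0.216] [187. 321.] [280.6 180. ]
0.1 [ 0.544 -0.031  0.215] [224. 327.] [276.3 178. ]
```

View pics/wz.png

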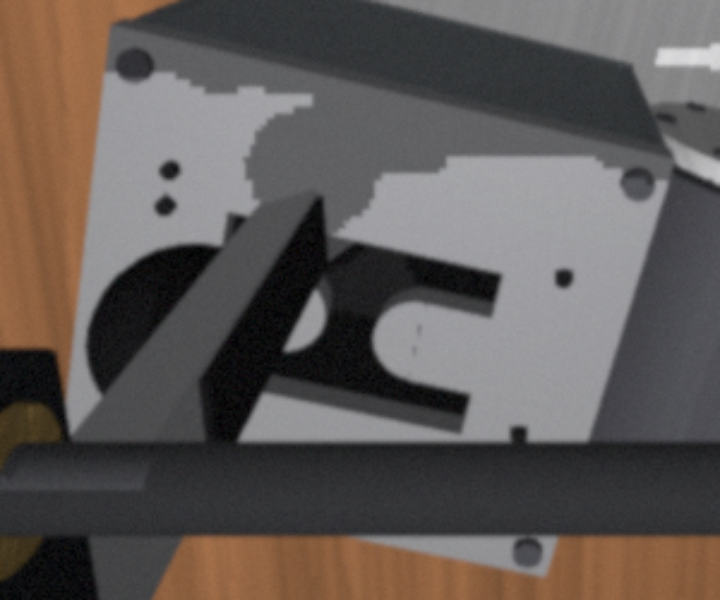

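The knob is at local (-0.028,+0.039), so shift_forward is about -0.14 in slot 2. The circle fit at wrist (137,312) agrees with the triangulated height of 0.211. I'll rise, shut the jaws, turn to the stand yaw and go behind the knob.

```bash
python3 -m inch '[{"jaw":1,"slide":[0,-1,0],"angular":[0,0,0]},{"jaw":1,"slide":[0,-1,0],"angular":[0,0,0]},{"jaw":-1,"slide":[0,0,0],"angular":[0,0.075,0]},{"jaw":-1,"slide":[0,0,0],"angular":[0,0.075,0]},{"jaw":-1,"slide":[0.25,0,-0.9],"angular":[0,0,0]},{"jaw":-1,"slide":[0.25,0,-0.9],"angular":[0,0,0]},{"jaw":-1,"slide":[0.25,0,-0.9],"angular":[0,0,0]},{"jaw":-1,"slide":[0.25,0,-0.9],"angular":[0,0,0]},{"jaw":-1,"slide":[0.25,0,-0.9],"angular":[0,0,0]},{"jaw":-1,"slide":[0,0,0],"angular":[0,0,0]},{"jaw":-1,"slide":[0,0,0],"angular":[0,0,0]},{"jaw":-1,"slide":[0,0,0],"angular":[0,0,0]}]' 20
cat > st.py <<'E'
from h import *
import sys
s=env.observe();t=R.from_quat(s["tool_rot"]).as_matrix()
p=np.array(s["position"])+t[:,1]*.199
print("t",s["time"],"tip local",local(p).round(4),"F loc",R.from_euler('z',-YAW).apply(s["ft_force"]).round(2),"w",round(s["grip_width"],3));print(R.from_euler('z',-YAW).as_matrix()@t)
for n in sys.argv[2:]:
    d=snapshot(n);im=d["image"][:,:,::-1]
    c={"scene":lambda:cv2.resize(im[165:285,180:320],None,fx=5,fy=5),"side":lambda:cv2.resize(im[130:230,230:330],None,fx=6,fy=6),"wrist":lambda:im}[n]()
    cv2.imwrite(f"pics/{sys.argv[1]}_{n}.png",c)
E
python3 st.py a wrist side scene
```

```text
time: 1.4
position: [0.4355, -0.005, 0.4651]
tool_rot: [0.437, -0.555, 0.556, -0.438]
ft_force: [0.8, -1.2, -0.6]
grip_width: 0.324
t 1.4 tip local [-0.0912  0.0391  0.2661] F loc [ 1.01 -0.99 -0.59] w 0.324
[[ 2.72469475e-04  2.14374920e-03  9.99997665e-01]
 [-9.99999917e-01  3.02283896e-04  2.71822066e-04]
 [-3.01700471e-04 -9.99997656e-01  2.14383139e-03]]
```

View pics/a_wrist.png

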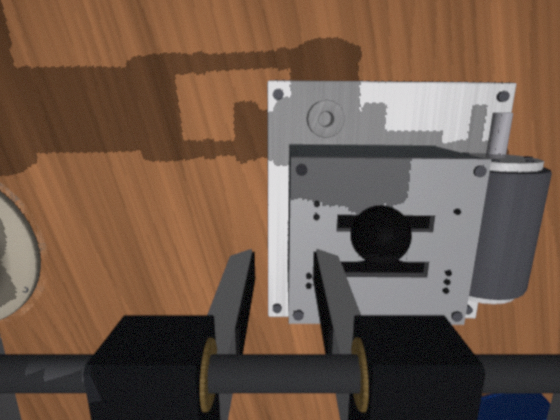

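View pics/a_side.png

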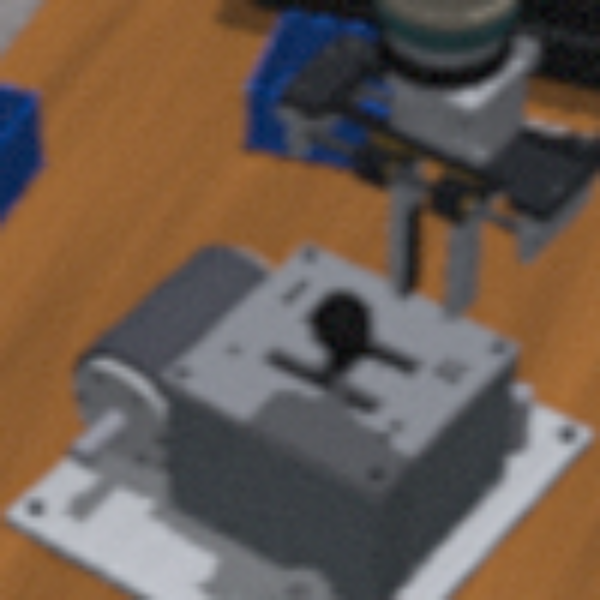

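View pics/a_scene.png

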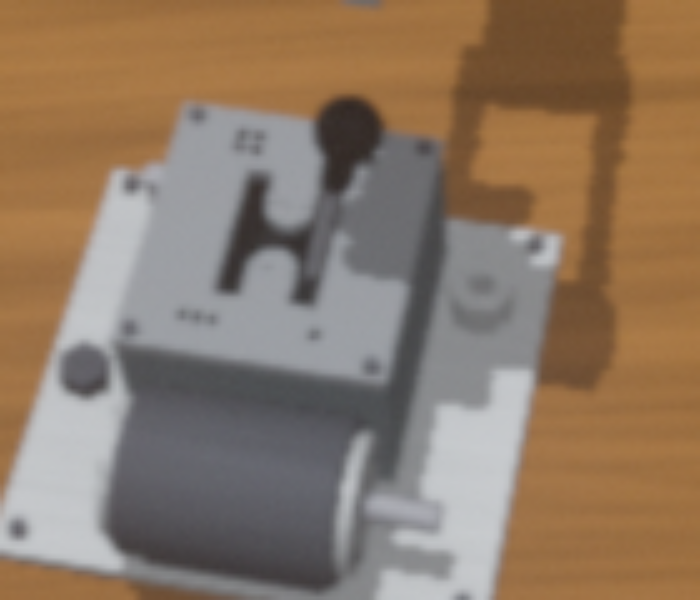

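This view is clear. In the wrist image the knob is at (381,236), the single dot is at upper right (457,212), the three dots are at lower right (447,281), and the fingers are still closing. I'll refine the stand pose from the housing screws and dots, and the knob from two views.

```bash
python3 - <<'E'
from h import *
w=snapshot("wrist");sc=snapshot("scene")
def blobs(d,thr,box,lo,hi):
    x0,y0,x1,y1=box
    m=(d["image"].max(2)<thr).astype(np.uint8)
    n,l,st,ce=cv2.connectedComponentsWithStats(m)
    for i in range(1,n):
        if x0<ce[i][0]<x1 and y0<ce[i][1]<y1 and lo<st[i][4]<hi: yield st[i],ce[i]
for s,c in blobs(w,60,(285,155,490,325),8,6000): print("w",s,c.round(1),local(plane(w,*c,.135)).round(4))
for s,c in blobs(sc,50,(200,180,290,260),6,900): print("s",s,c.round(1))
im=w["image"]; m=(im.max(2)<28).astype(np.uint8)*255
m=cv2.morphologyEx(m,cv2.MORPH_OPEN,np.ones((19,19),np.uint8))[190:300,330:440]
cs,_=cv2.findContours(m,0,1)
for c in cs: 
    (x,y),r=cv2.minEnclosingCircle(c);x+=330;y+=190; print("knob w",x,y,r)
    m2=(249.5-0,190.9)
    print(tri(w,(x,y),sc,(180+348/5,165+128/5)),local(tri(w,(x,y),sc,(180+348/5,165+128/5))[0]))
    print(local(plane(w,x,y,.214)))
E
```

```text
w [297 165   9  10  71] [300.9 169.5] [-0.0761  0.0696  0.135 ]
w [315 201   5   6  22] [316.7 203.5] [-0.0619  0.0397  0.135 ]
w [ 335  206   99   70 4450] [382.  241.2] [-0.0022  0.0045  0.135 ]
w [455 210   6   5  21] [457.5 211.6] [0.0622 0.0323 0.135 ]
w [314 215   5   5  18] [315.9 216.8] [-0.0623  0.0276  0.135 ]
w [446 271   5   5  20] [448.2 273. ] [ 0.0614 -0.0267  0.135 ]
w [445 280   5   5  20] [447. 282.] [ 0.0614 -0.036   0.135 ]
w [444 289   5   5  19] [446.  290.6] [ 0.0615 -0.0449  0.135 ]
knob w 380.26051330566406 231.15069961547852 31.6054630279541
(array([ 0.49886242, -0.01893811,  0.21475706]), np.float64(0.002514788891165178)) [-0.02680609  0.04031161  0.21475706]
[-0.02652538  0.04136745  0.214     ]
```

The pose holds to 1–2 mm. I'll descend behind the knob.

```bash
python3 -m inch '[{"jaw":-1,"slide":[0,0,0],"angular":[0,0,0]},{"jaw":-1,"slide":[0,0,0],"angular":[0,0,0]},{"jaw":-1,"slide":[0,0,0],"angular":[0,0,0]},{"jaw":-1,"slide":[0,0,0],"angular":[0,0,0]},{"jaw":-1,"slide":[0,0.6,0],"angular":[0,0,0]},{"jaw":-1,"slide":[0,0.6,0],"angular":[0,0,0]},{"jaw":-1,"slide":[0,0.6,0],"angular":[0,0,0]},{"jaw":-1,"slide":[0,0.6,0],"angular":[0,0,0]},{"jaw":-1,"slide":[0,0,0],"angular":[0,0,0]},{"jaw":-1,"slide":[0,0,0],"angular":[0,0,0]}]' 20
python3 st.py b side wrist
```

```text
time: 2.48
position: [0.4348, -0.0049, 0.3923]
tool_rot: [-0.438, 0.556, -0.555, 0.437]
ft_force: [0.7, 0.3, 0.2]
grip_width: 0.003
t 2.4833 tip local [-0.0927  0.0389  0.1933] F loc [0.66 0.45 0.23] w 0.003
[[ 3.70922522e-04 -1.72251774e-03  9.99998448e-01]
 [-9.99999928e-01 -7.48584758e-05  3.70794126e-04]
 [ 7.42196601e-05 -9.99998514e-01 -1.72254538e-03]]
```

View pics/b_side.png

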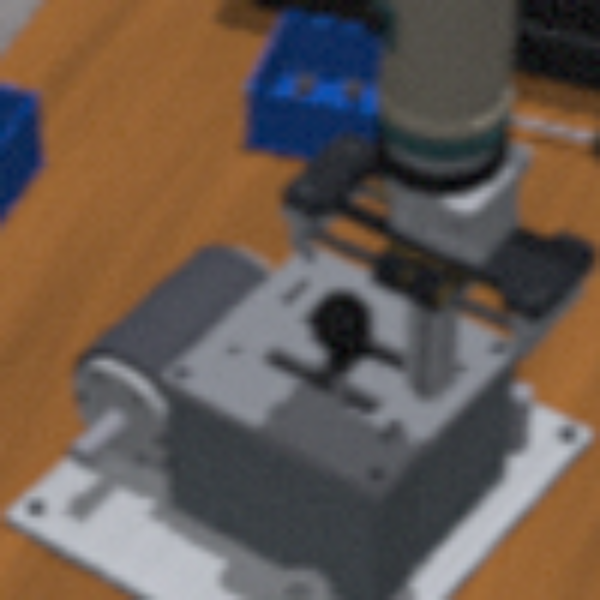

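View pics/b_wrist.png

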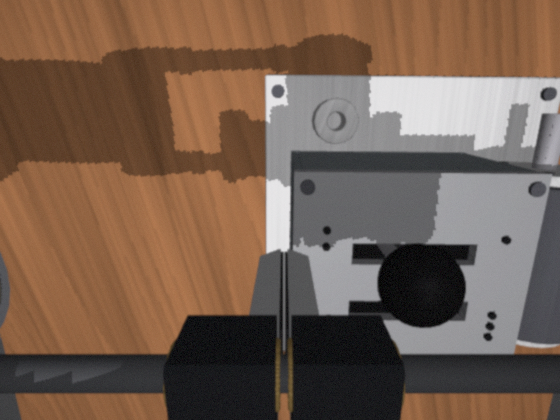

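The jaws are shut, with the fingers behind the knob and clear of it; the knob is now at wrist (421,285). Now I'll push gently forward to just short of neutral.

```bash
python3 -m inch '[{"jaw":-1,"slide":[0,0,0.2],"angular":[0,0,0]},{"jaw":-1,"slide":[0,0,0.2],"angular":[0,0,0]},{"jaw":-1,"slide":[0,0,0.2],"angular":[0,0,0]},{"jaw":-1,"slide":[0,0,0.2],"angular":[0,0,0]},{"jaw":-1,"slide":[0,0,0.2],"angular":[0,0,0]},{"jaw":-1,"slide":[0,0,0.2],"angular":[0,0,0]}]' 20
python3 st.py c
python3 -m inch '[{"jaw":-1,"slide":[0,0,0.15],"angular":[0,0,0]},{"jaw":-1,"slide":[0,0,0.15],"angular":[0,0,0]},{"jaw":-1,"slide":[0,0,0.15],"angular":[0,0,0]},{"jaw":-1,"slide":[0,0,0.1],"angular":[0,0,0]},{"jaw":-1,"slide":[0,0,0],"angular":[0,0,0]},{"jaw":-1,"slide":[0,0,0],"angular":[0,0,0]}]'
python3 st.py d wrist scene
```

```text
time: 3.08
position: [0.4705, -0.0134, 0.3927]
tool_rot: [-0.438, 0.556, -0.555, 0.438]
ft_force: [-2.8, 0.8, 3.5]
grip_width: 0.008
t 3.0833 tip local [-0.0559  0.0391  0.1937] F loc [-2.94  0.09  3.48] w 0.008
[[ 3.04284411e-04 -1.17946693e-03  9.99999258e-01]
 [-9.99999937e-01  1.84576085e-04  3.04502319e-04]
 [-1.84935099e-04 -9.99999287e-01 -1.17941069e-03]]
time: 3.58
position: [0.4862, -0.0173, 0.3926]
tool_rot: [0.438, -0.555, 0.555, -0.438]
ft_force: [-2.2, 0.8, 0.8]
grip_width: 0.006
t 3.5833 tip local [-0.0394  0.039   0.1936] F loc [-2.36  0.29  0.84] w 0.006
[[ 4.32085805e-04  2.76241306e-04  9.99999868e-01]
 [-9.99999903e-01 -8.38737752e-05  4.32108989e-04]
 [ 8.39931305e-05 -9.99999958e-01  2.76205038e-04]]
```

View pics/d_wrist.png

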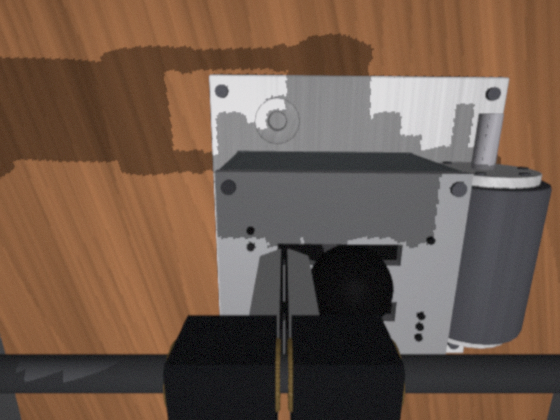

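View pics/d_scene.png

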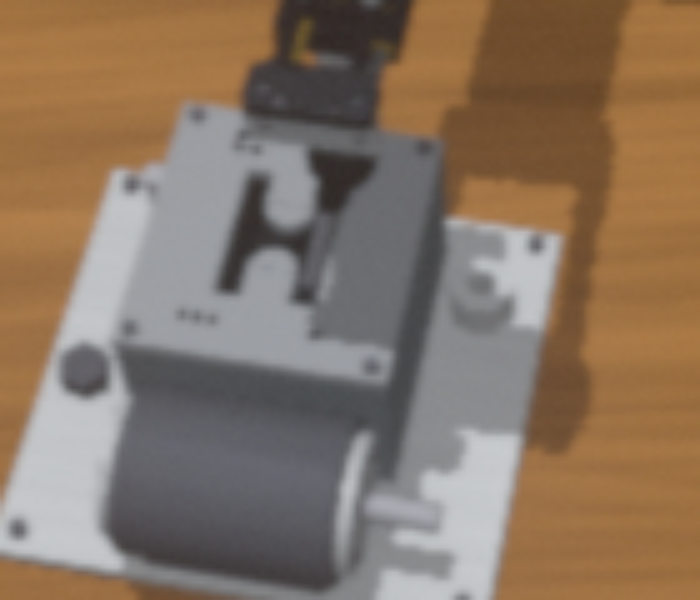

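Force reads about 2.5 N. The knob is touching, with its right edge at about x=393 in the wrist view and its centre at about (350,288).

```bash
python3 - <<'E'
from h import *
w=snapshot("wrist")
im=w["image"]; m=(im.max(2)<30).astype(np.uint8)*255
cs,_=cv2.findContours(m,0,1)
P=[]
for v in range(262,312):
    row=im[v,300:430].max(1); 
    d=np.where(row<28)[0]
    if len(d): P.append((v,300+d[-1]))
print(P[::5])
for u in (348,350,352): print(local(plane(w,u,288,.216)).round(4))
print(proj(w,knob(0,-.2)),proj(w,knob(-.03,-.2)),proj(w,knob(-.05,-.2)))
e=knob(-.03,-.2)+R.from_euler('z',YAW).apply([.02,0,0]);print("right edges",proj(w,e))
E
```

```text
[(262, np.int64(383)), (267, np.int64(385)), (272, np.int64(388)), (277, np.int64(390)), (282, np.int64(391)), (287, np.int64(391)), (292, np.int64(391)), (297, np.int64(391)), (302, np.int64(390)), (307, np.int64(390))]
[-0.0089  0.0382  0.216 ]
[-0.008   0.0382  0.216 ]
[-0.007   0.0382  0.216 ]
[367.08938669 285.12350322] [354.59339764 285.07791156] [346.23976561 284.99085521]
right edges [396.95731699 285.05913983]
```

The knob is about 8 mm short of neutral, so I'll push that much more.

```bash
python3 -m inch '[{"jaw":-1,"slide":[0,0,0.1],"angular":[0,0,0]},{"jaw":-1,"slide":[0,0,0.1],"angular":[0,0,0]},{"jaw":-1,"slide":[0,0,0.06],"angular":[0,0,0]},{"jaw":-1,"slide":[0,0,0],"angular":[0,0,0]},{"jaw":-1,"slide":[0,0,0],"angular":[0,0,0]}]'
python3 st.py e
python3 -m inch '[{"jaw":-1,"slide":[0,0,-0.5],"angular":[0,0,0]},{"jaw":-1,"slide":[0,0,-0.8],"angular":[0,0,0]},{"jaw":-1,"slide":[0,0,-0.7],"angular":[0,0,0]},{"jaw":-1,"slide":[0,-1,0],"angular":[0,0,0]},{"jaw":-1,"slide":[0,-1,0],"angular":[0,0,0]},{"jaw":-1,"slide":[0,-0.4,0],"angular":[0,0,0]},{"jaw":-1,"slide":[0,0,0],"angular":[0,0,0]},{"jaw":-1,"slide":[0,0,0],"angular":[0,0,0]}]'
python3 st.py f wrist side; python3 - <<'E'
from h import *
w=snapshot("wrist"); im=w["image"]; m=(im.max(2)<28).astype(np.uint8)*255
m=cv2.morphologyEx(m,cv2.MORPH_OPEN,cv2.getStructuringElement(2,(31,31)))
m[325:]=0
for c in cv2.findContours(m,0,1)[0]:
    (x,y),r=cv2.minEnclosingCircle(c); print(x,y,r,local(plane(w,x,y,.216)).round(4))
E
```

```text
time: 4.15
position: [0.4938, -0.0191, 0.3927]
tool_rot: [0.438, -0.555, 0.555, -0.438]
ft_force: [-1.8, 1.0, 1.9]
grip_width: 0.002
t 4.15 tip local [-0.0316  0.039   0.1937] F loc [-2.    0.56  1.91] w 0.002
[[ 4.00236420e-04  3.87467266e-04  9.99999845e-01]
 [-9.99999920e-01 -2.91015584e-06  4.00237577e-04]
 [ 3.06523435e-06 -9.99999925e-01  3.87466070e-04]]
time: 4.82
position: [0.4356, -0.0052, 0.4649]
tool_rot: [0.437, -0.555, 0.556, -0.438]
ft_force: [0.1, 0.5, -0.5]
grip_width: 0.004
t 4.8167 tip local [-0.091   0.0389  0.2659] F loc [-0.05  0.5  -0.49] w 0.004
[[ 3.41849671e-04  2.64997722e-03  9.99996430e-01]
 [-9.99999941e-01 -4.19129236e-05  3.41961940e-04]
 [ 4.28189653e-05 -9.99996488e-01  2.64996273e-03]]
312.0 323.5 17.007450103759766 [-0.0721 -0.027   0.216 ]
235.0 324.0 25.000099182128906 [-0.1267 -0.0274  0.216 ]
406.0 231.0 17.204750061035156 [-0.0119  0.0423  0.216 ]
```

View pics/f_wrist.png

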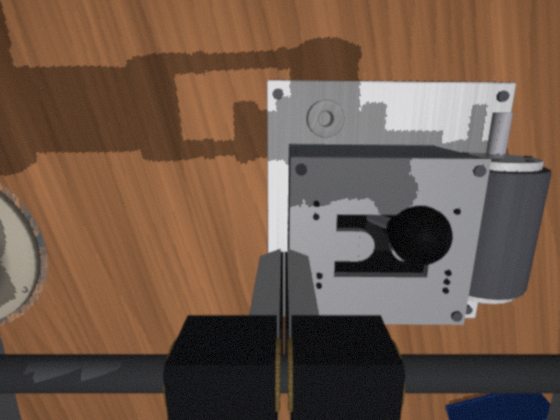

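View pics/f_side.png

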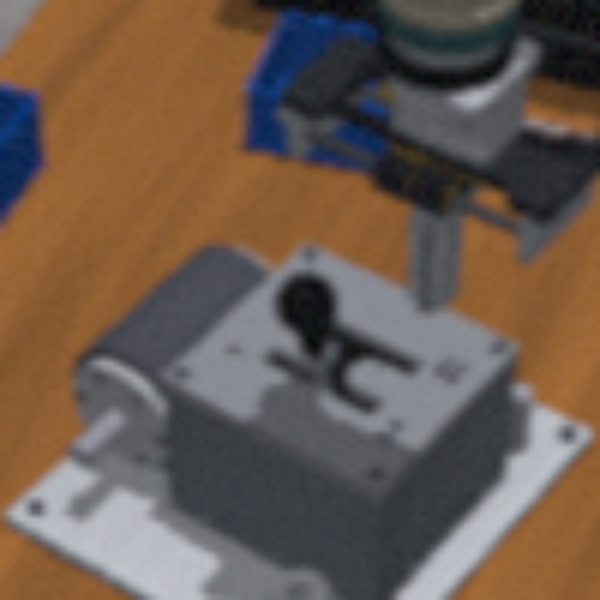

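The knob is at wrist (420,235), local about (+0.001,+0.040), so it is in neutral. Next I'll go round high to the left side and descend there.

```bash
python3 -m inch '[{"jaw":-1,"slide":[-1,0,0],"angular":[0,0,0]},{"jaw":-1,"slide":[-0.93,0,0],"angular":[0,0,0]},{"jaw":-1,"slide":[0,0,1],"angular":[0,0,0]},{"jaw":-1,"slide":[0,0,1],"angular":[0,0,0]},{"jaw":-1,"slide":[0,0,1],"angular":[0,0,0]},{"jaw":-1,"slide":[0,0,0.06],"angular":[0,0,0]},{"jaw":-1,"slide":[0,0,0],"angular":[0,0,0]},{"jaw":-1,"slide":[0,0.6,0],"angular":[0,0,0]},{"jaw":-1,"slide":[0,0.6,0],"angular":[0,0,0]},{"jaw":-1,"slide":[0,0.6,0],"angular":[0,0,0]},{"jaw":-1,"slide":[0,0.6,0],"angular":[0,0,0]},{"jaw":-1,"slide":[0,0,0],"angular":[0,0,0]},{"jaw":-1,"slide":[0,0,0],"angular":[0,0,0]}]'
python3 st.py g side scene
```

```text
time: 6.05
position: [0.5369, 0.03, 0.3919]
tool_rot: [-0.439, 0.556, -0.554, 0.437]
ft_force: [0.7, -0.2, -0.5]
grip_width: 0.007
t 6.05 tip local [-0.0019  0.0967  0.1929] F loc [ 0.71 -0.07 -0.53] w 0.007
[[ 4.20609690e-04 -3.19412658e-03  9.99994810e-01]
 [-9.99999821e-01 -4.25903340e-04  4.19251402e-04]
 [ 4.24561987e-04 -9.99994808e-01 -3.19430515e-03]]
```

View pics/g_side.png

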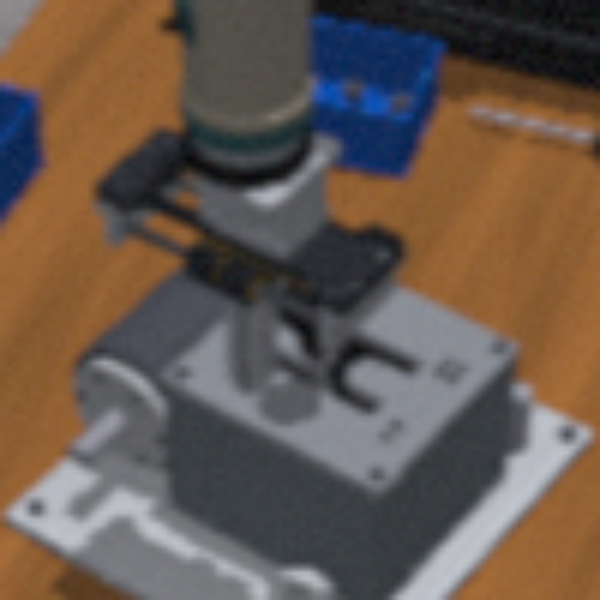

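View pics/g_scene.png

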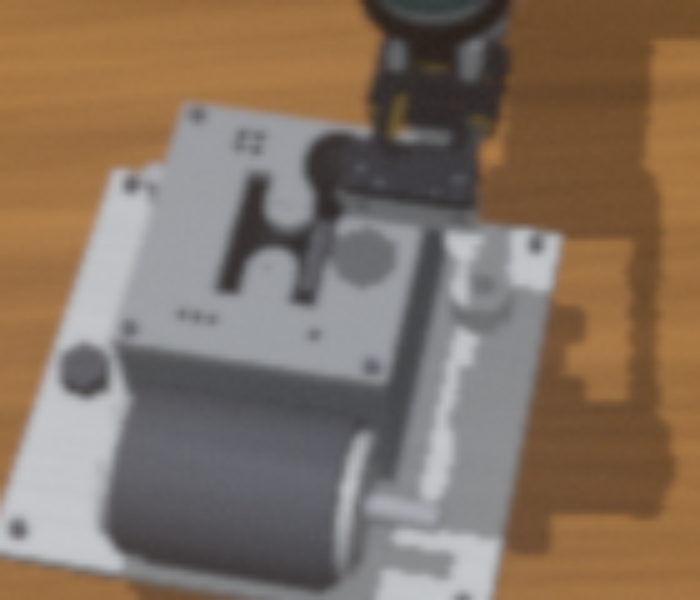

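The fingers are left of the knob with the lever in neutral. Now I'll push right.

```bash
python3 -m inch '[{"jaw":-1,"slide":[0.2,0,0],"angular":[0,0,0]},{"jaw":-1,"slide":[0.2,0,0],"angular":[0,0,0]},{"jaw":-1,"slide":[0.2,0,0],"angular":[0,0,0]},{"jaw":-1,"slide":[0.2,0,0],"angular":[0,0,0]},{"jaw":-1,"slide":[0.2,0,0],"angular":[0,0,0]},{"jaw":-1,"slide":[0.2,0,0],"angular":[0,0,0]},{"jaw":-1,"slide":[0.2,0,0],"angular":[0,0,0]}]'
python3 st.py h
python3 -m inch '[{"jaw":-1,"slide":[0.2,0,0],"angular":[0,0,0]},{"jaw":-1,"slide":[0.2,0,0],"angular":[0,0,0]},{"jaw":-1,"slide":[0.2,0,0],"angular":[0,0,0]},{"jaw":-1,"slide":[0.2,0,0],"angular":[0,0,0]}]'
python3 st.py i wrist side
```

```text
time: 6.73
position: [0.5284, -0.0111, 0.3933]
tool_rot: [-0.437, 0.556, -0.555, 0.439]
ft_force: [0.5, 4.4, 2.5]
grip_width: 0.002
t 6.7333 tip local [0.0003 0.0553 0.1943] F loc [-0.56  4.35  2.55] w 0.002
[[-1.36018138e-04  1.25013907e-03  9.99999209e-01]
 [-9.99996894e-01  2.48831080e-03 -1.39128560e-04]
 [-2.48848277e-03 -9.99996123e-01  1.24979673e-03]]
time: 7.07
position: [0.5225, -0.0349, 0.3927]
tool_rot: [0.438, -0.555, 0.555, -0.438]
ft_force: [-0.0, 3.5, 1.5]
grip_width: 0.002
t 7.0667 tip local [-1.000e-04  3.040e-02  1.937e-01] F loc [-0.86  3.43  1.53] w 0.002
[[ 4.33110958e-04  5.51772702e-05  9.99999905e-01]
 [-9.99999905e-01  5.39447826e-05  4.33107982e-04]
 [-5.39208797e-05 -9.99999997e-01  5.52006290e-05]]
```

View pics/i_side.png

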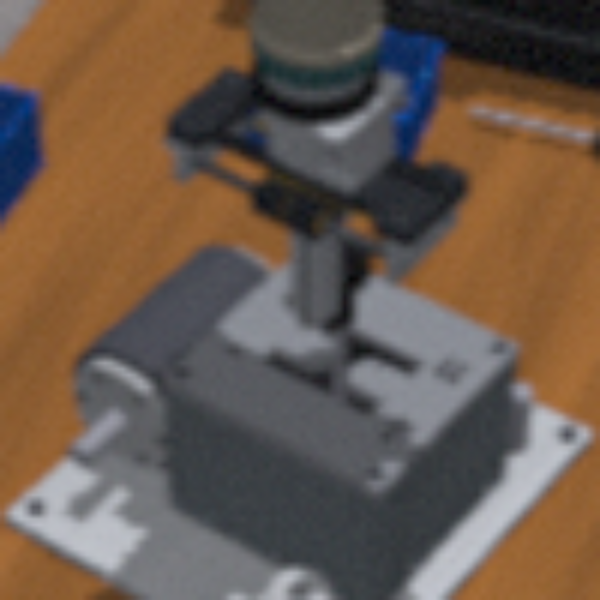

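View pics/i_wrist.png

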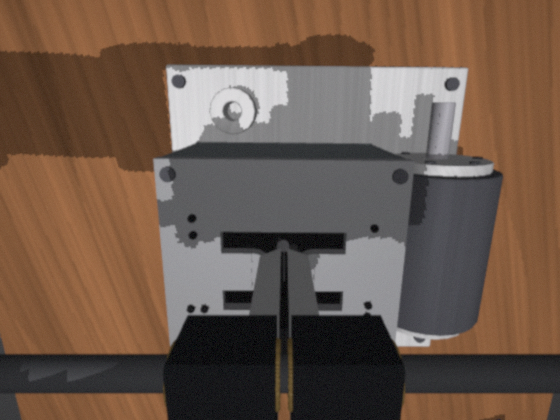

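Force is about 3.4 N sideways. I need to check that the knob hasn't drifted fore or aft, so I'll compare its side-view position with the prediction.

```bash
python3 - <<'E'
from h import *
sd=snapshot("side")
f=lambda p:((proj(sd,p)-[230,130])*6).round(0)
for fw in(-.08,-.04,0,.04): print(fw,f(knob(fw,0)),f(world([.6*0+np.tan(fw)*.115,0,.135])))
im=sd["image"][130:230,230:330,::-1]
cv2.imwrite("pics/i2.png",cv2.resize(im[25:80,30:85],None,fx=10,fy=10,interpolation=cv2.INTER_CUBIC))
E
```

```text
-0.08 [362. 271.] [350. 363.]
-0.04 [351. 265.] [345. 360.]
0 [341. 260.] [339. 357.]
0.04 [330. 255.] [333. 354.]
```

View pics/i2.png

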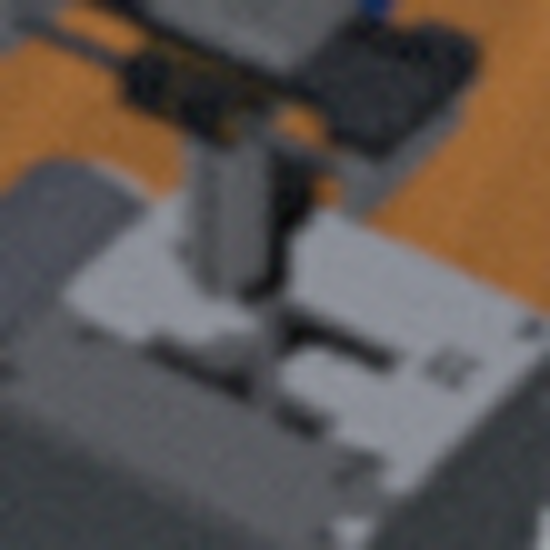

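The rod is at (337,357) and the knob's right edge gives a centre of about 340, so it is still on the neutral line. I'll carry on across.

```bash
python3 -m inch '[{"jaw":-1,"slide":[0.2,0,0],"angular":[0,0,0]},{"jaw":-1,"slide":[0.2,0,0],"angular":[0,0,0]},{"jaw":-1,"slide":[0.2,0,0],"angular":[0,0,0]},{"jaw":-1,"slide":[0.2,0,0],"angular":[0,0,0]},{"jaw":-1,"slide":[0.2,0,0],"angular":[0,0,0]},{"jaw":-1,"slide":[0.1,0,0],"angular":[0,0,0]}]'
python3 st.py j
python3 -m inch '[{"jaw":-1,"slide":[0.06,0,0],"angular":[0,0,0]},{"jaw":-1,"slide":[0.06,0,0],"angular":[0,0,0]},{"jaw":-1,"slide":[0,0,0],"angular":[0,0,0]}]'
python3 st.py k side
```

```text
time: 7.72
position: [0.5146, -0.0673, 0.3924]
tool_rot: [-0.438, 0.555, -0.555, 0.437]
ft_force: [-0.1, 2.8, 0.4]
grip_width: 0.004
t 7.7167 tip local [-0.0003 -0.0032  0.1934] F loc [-0.71  2.74  0.38] w 0.004
[[-1.93019615e-04 -6.31080117e-04  9.99999782e-01]
 [-9.99999791e-01 -6.16507587e-04 -1.93408682e-04]
 [ 6.16629509e-04 -9.99999611e-01 -6.30960987e-04]]
time: 7.97
position: [0.5139, -0.0702, 0.3923]
tool_rot: [-0.438, 0.556, -0.555, 0.437]
ft_force: [0.2, 1.0, -0.9]
grip_width: 0.002
t 7.9667 tip local [-0.0004 -0.0061  0.1933] F loc [-0.08  1.06 -0.91] w 0.002
[[ 6.95444472e-05 -8.48323464e-04  9.99999638e-01]
 [-9.99999973e-01 -2.21341295e-04  6.93567014e-05]
 [ 2.21282377e-04 -9.99999616e-01 -8.48338834e-04]]
```

View pics/k_side.png

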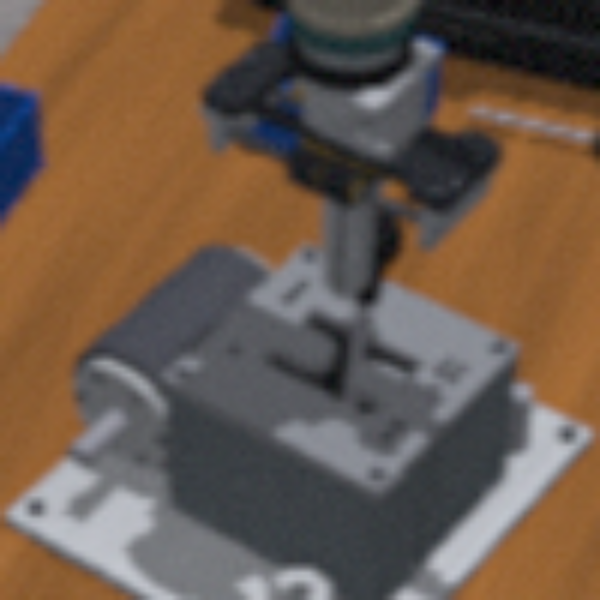

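```bash
python3 -m inch '[{"jaw":-1,"slide":[0.08,0,0],"angular":[0,0,0]},{"jaw":-1,"slide":[0.08,0,0],"angular":[0,0,0]},{"jaw":-1,"slide":[0,0,0],"angular":[0,0,0]}]' >/dev/null
python3 st.py l
python3 -m inch '[{"jaw":-1,"slide":[0.07,0,0],"angular":[0,0,0]},{"jaw":-1,"slide":[0,0,0],"angular":[0,0,0]}]' >/dev/null
python3 st.py m side
```

```text
t 8.2667 tip local [-0.0003 -0.0107  0.1933] F loc [-0.24  2.53 -1.89] w 0.005
[[ 3.97751836e-04 -7.52668930e-04  9.99999638e-01]
 [-9.99999909e-01 -1.55349629e-04  3.97635017e-04]
 [ 1.55050285e-04 -9.99999705e-01 -7.52730653e-04]]
t 8.4333 tip local [-0.0002 -0.0128  0.1935] F loc [-0.67  2.87 -1.81] w 0.007
[[ 3.83274697e-04 -4.01226796e-04  9.99999846e-01]
 [-9.99999916e-01 -1.47555259e-04  3.83215520e-04]
 [ 1.47401480e-04 -9.99999909e-01 -4.01283317e-04]]
```

```bash
python3 -m inch '[{"jaw":-1,"slide":[0.06,0,0],"angular":[0,0,0]},{"jaw":-1,"slide":[0,0,0],"angular":[0,0,0]}]' >/dev/null
python3 st.py n
python3 -m inch '[{"jaw":-1,"slide":[0.04,0,0],"angular":[0,0,0]},{"jaw":-1,"slide":[0,0,0],"angular":[0,0,0]}]' >/dev/null
python3 st.py o side
```

```text
t 8.65 tip local [-1.000e-04 -1.440e-02  1.936e-01] F loc [-0.12  3.24 -1.93] w 0.011
[[ 2.93382729e-04 -7.31343873e-05  9.99999954e-01]
 [-9.99999936e-01  2.03958362e-04  2.93397640e-04]
 [-2.03979810e-04 -9.99999977e-01 -7.30745448e-05]]
t 8.8167 tip local [-1.000e-04 -1.540e-02  1.936e-01] F loc [-0.95  3.38 -0.9 ] w 0.008
[[ 2.26218712e-04 -1.49833521e-04  9.99999963e-01]
 [-9.99999789e-01  6.09667226e-04  2.26310021e-04]
 [-6.09701112e-04 -9.99999803e-01 -1.49695571e-04]]
```

View pics/o_side.png

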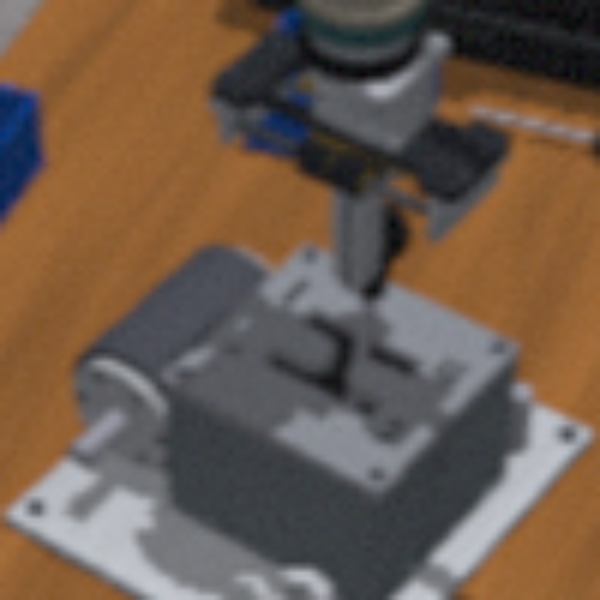

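```bash
python3 -m inch '[{"jaw":-1,"slide":[0.05,0,0],"angular":[0,0,0]},{"jaw":-1,"slide":[0,0,0],"angular":[0,0,0]}]' >/dev/null
python3 st.py p; python3 -m inch '[{"jaw":-1,"slide":[-0.5,0,0],"angular":[0,0,0]},{"jaw":-1,"slide":[-1,0,0],"angular":[0,0,0]},{"jaw":-1,"slide":[0,-1,0],"angular":[0,0,0]},{"jaw":-1,"slide":[0,-1,0],"angular":[0,0,0]},{"jaw":-1,"slide":[0,-0.4,-0.6],"angular":[0,0,0]},{"jaw":-1,"slide":[0,0,-1],"angular":[0,0,0]},{"jaw":-1,"slide":[0,0,-1],"angular":[0,0,0]},{"jaw":-1,"slide":[0,0,-1],"angular":[0,0,0]},{"jaw":-1,"slide":[0,0,0],"angular":[0,0,0]},{"jaw":-1,"slide":[0,0,0],"angular":[0,0,0]}]'
python3 st.py q wrist scene
```

```text
t 9.0333 tip local [-0.0002 -0.0168  0.1935] F loc [-0.54  3.51 -2.76] w 0.006
[[ 2.74641441e-04 -3.06102567e-04  9.99999915e-01]
 [-9.99999592e-01  8.59932513e-04  2.74904580e-04]
 [-8.60016589e-04 -9.99999583e-01 -3.05866270e-04]]
time: 9.87
position: [0.4159, -0.0124, 0.4659]
tool_rot: [0.438, -0.554, 0.557, -0.438]
ft_force: [0.1, -1.3, -0.6]
grip_width: 0.004
t 9.8667 tip local [-0.1083  0.0268  0.2669] F loc [ 0.36 -1.28 -0.58] w 0.004
[[ 4.09689642e-04  3.82918029e-03  9.99992585e-01]
 [-9.99997316e-01 -2.27890844e-03  4.18417996e-04]
 [ 2.28049374e-03 -9.99990072e-01  3.82823637e-03]]
```

View pics/q_wrist.png

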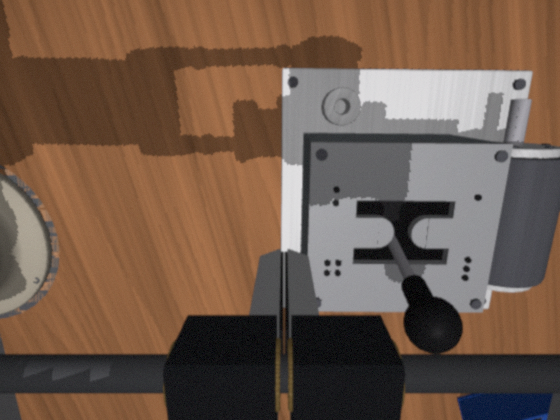

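View pics/q_scene.png

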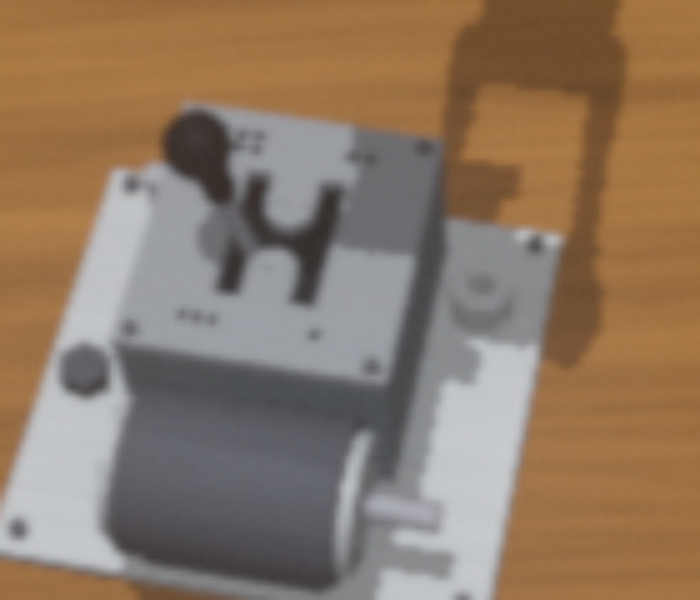

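The lever is now in the right column: the knob is at wrist (433,324) and scene (219,194).

```bash
python3 - <<'E'
from h import *
w=snapshot("wrist");sc=snapshot("scene")
print(local(plane(w,433,324,.216)).round(4)); p,e=tri(w,(433,324),sc,(219.4,194));print(local(p).round(4),e)
for u,v in[(477,198),(468,270),(336,196)]: print(local(plane(w,u,v,.135)).round(4))
E
```

```text
[ 0.0007 -0.0408  0.216 ]
[ 0.     -0.0402  0.2174] 0.0004867359684859249
[0.063 0.032 0.135]
[ 0.0647 -0.0367  0.135 ]
[-0.0604  0.0339  0.135 ]
```

The knob is at local (0,-0.040,0.217), which is neutral and fully across. I'll go behind it, descend and push forward.

```bash
python3 -m inch '[{"jaw":-1,"slide":[0.75,0,0],"angular":[0,0,0]},{"jaw":-1,"slide":[0.75,0,0],"angular":[0,0,0]},{"jaw":-1,"slide":[0.75,0,0.4],"angular":[0,0,0]},{"jaw":-1,"slide":[0,0,0],"angular":[0,0,0]},{"jaw":-1,"slide":[0,0.6,0],"angular":[0,0,0]},{"jaw":-1,"slide":[0,0.6,0],"angular":[0,0,0]},{"jaw":-1,"slide":[0,0.6,0],"angular":[0,0,0]},{"jaw":-1,"slide":[0,0.6,0],"angular":[0,0,0]},{"jaw":-1,"slide":[0,0,0],"angular":[0,0,0]},{"jaw":-1,"slide":[0,0,0],"angular":[0,0,0]}]'
python3 st.py r side
```

```text
time: 10.9
position: [0.4133, -0.0804, 0.3921]
tool_rot: [-0.438, 0.556, -0.555, 0.437]
ft_force: [0.2, -0.8, 0.2]
grip_width: 0.003
t 10.9 tip local [-0.0961 -0.0394  0.1931] F loc [ 0.41 -0.69  0.17] w 0.003
[[ 4.67311722e-04 -2.29589553e-03  9.99997255e-01]
 [-9.99999843e-01  3.07925639e-04  4.68019899e-04]
 [-3.08999319e-04 -9.99997317e-01 -2.29575127e-03]]
```

View pics/r_side.png

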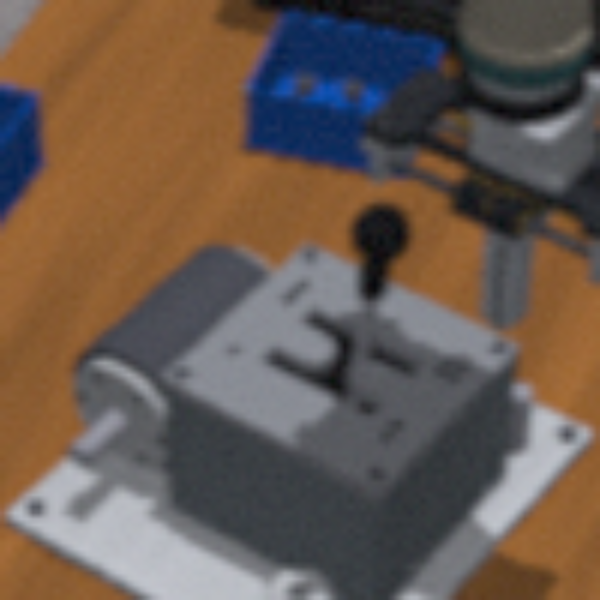

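Contact is expected at tip x of about -0.033. I'll advance 60 mm and then push in slow steps.

```bash
python3 -m inch '[{"jaw":-1,"slide":[0.01,0,0.3],"angular":[0,0,0]},{"jaw":-1,"slide":[0.01,0,0.3],"angular":[0,0,0]},{"jaw":-1,"slide":[0.01,0,0.3],"angular":[0,0,0]},{"jaw":-1,"slide":[0.01,0,0.3],"angular":[0,0,0]},{"jaw":-1,"slide":[0.01,0,0.3],"angular":[0,0,0]},{"jaw":-1,"slide":[0,0,0.2],"angular":[0,0,0]},{"jaw":-1,"slide":[0,0,0.2],"angular":[0,0,0]},{"jaw":-1,"slide":[0,0,0.2],"angular":[0,0,0]}]' >/dev/null
python3 st.py s
python3 -m inch '[{"jaw":-1,"slide":[0,0,0.2],"angular":[0,0,0]},{"jaw":-1,"slide":[0,0,0.2],"angular":[0,0,0]},{"jaw":-1,"slide":[0,0,0.2],"angular":[0,0,0]},{"jaw":-1,"slide":[0,0,0.2],"angular":[0,0,0]},{"jaw":-1,"slide":[0,0,0],"angular":[0,0,0]}]' >/dev/null
python3 st.py t wrist side
```

```text
t 11.6167 tip local [-0.0325 -0.0411  0.1936] F loc [-1.13 -0.35  0.6 ] w 0.004
[[ 3.61772285e-04 -5.56273294e-04  9.99999780e-01]
 [-9.99999933e-01  6.16067002e-05  3.61806611e-04]
 [-6.18079500e-05 -9.99999843e-01 -5.56250969e-04]]
t 12.0333 tip local [-0.0078 -0.0412  0.1936] F loc [-1.61 -0.44  0.78] w 0.005
[[ 3.42194596e-04  8.89205239e-04  9.99999546e-01]
 [-9.99999941e-01 -2.99320213e-06  3.42197393e-04]
 [ 3.29748449e-06 -9.99999605e-01  8.89204163e-04]]
```

View pics/t_side.png

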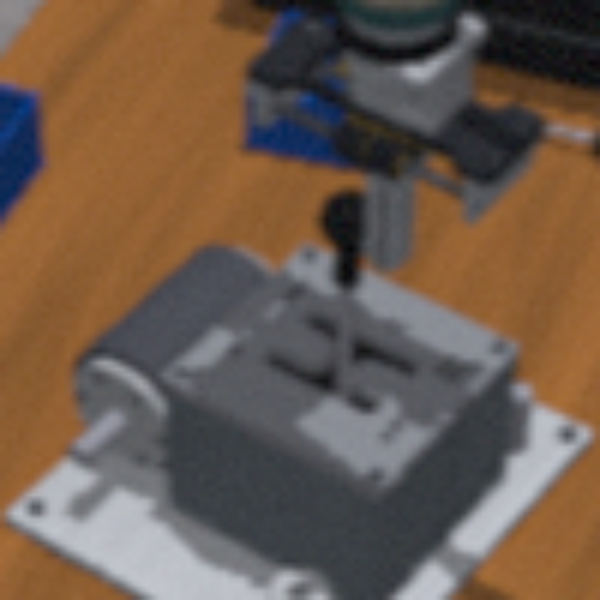

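View pics/t_wrist.png

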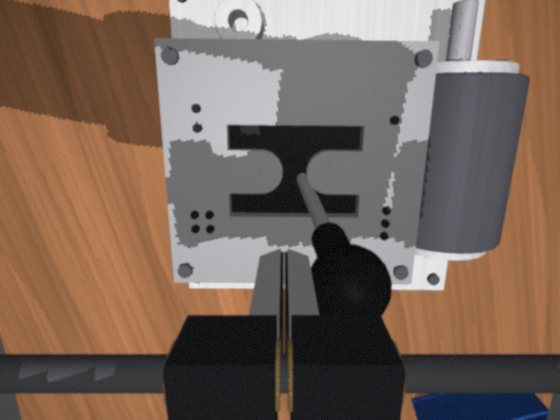

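The lever is entering slot 3: the wrist view shows the rod heading into the lower-right slot, with the knob at (350,287). I'll continue.

```bash
python3 -m inch '[{"jaw":-1,"slide":[0,0,0.2],"angular":[0,0,0]},{"jaw":-1,"slide":[0,0,0.2],"angular":[0,0,0]},{"jaw":-1,"slide":[0,0,0.2],"angular":[0,0,0]},{"jaw":-1,"slide":[0,0,0.2],"angular":[0,0,0]},{"jaw":-1,"slide":[0,0,0.1],"angular":[0,0,0]},{"jaw":-1,"slide":[0,0,0],"angular":[0,0,0]}]' >/dev/null
python3 st.py u
python3 -m inch '[{"jaw":-1,"slide":[0,0,0.07],"angular":[0,0,0]},{"jaw":-1,"slide":[0,0,0.07],"angular":[0,0,0]},{"jaw":-1,"slide":[0,0,0],"angular":[0,0,0]}]' >/dev/null
python3 st.py v
python3 -m inch '[{"jaw":-1,"slide":[0,0,0.06],"angular":[0,0,0]},{"jaw":-1,"slide":[0,0,0],"angular":[0,0,0]}]' >/dev/null
python3 st.py w wrist side
```

```text
t 12.6333 tip local [ 0.0189 -0.0411  0.1933] F loc [-1.62 -0.29 -1.63] w 0.004
[[ 3.49114505e-04  7.37424779e-05  9.99999936e-01]
 [-9.99999920e-01  1.94634184e-04  3.49100146e-04]
 [-1.94608428e-04 -9.99999978e-01  7.38104216e-05]]
t 12.8833 tip local [ 0.0225 -0.0411  0.1937] F loc [-1.76  0.37 -2.  ] w 0.006
[[ 3.82573528e-04  2.50068451e-04  9.99999896e-01]
 [-9.99999927e-01  2.44039912e-05  3.82567437e-04]
 [-2.43083206e-05 -9.99999968e-01  2.50077769e-04]]
t 13.05 tip local [ 0.0242 -0.0411  0.1937] F loc [-2.29  0.28 -2.31] w 0.003
[[ 3.78518812e-04  3.74989854e-04  9.99999858e-01]
 [-9.99999928e-01  7.73198949e-06  3.78515939e-04]
 [-7.59004875e-06 -9.99999930e-01  3.74992754e-04]]
```

View pics/w_wrist.png

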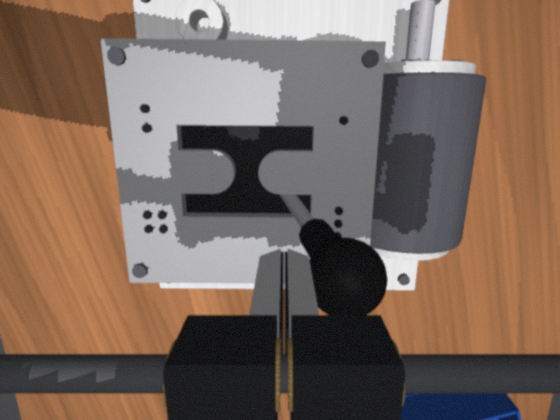

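```bash
for i in 1; do python3 -m inch '[{"jaw":-1,"slide":[0,0.02,0.05],"angular":[0,0,0]},{"jaw":-1,"slide":[0,0,0],"angular":[0,0,0]}]' >/dev/null
python3 st.py x|head -1
python3 -m inch '[{"jaw":-1,"slide":[0,0.02,0.05],"angular":[0,0,0]},{"jaw":-1,"slide":[0,0,0],"angular":[0,0,0]}]' >/dev/null
python3 st.py x|head -1;done
```

```text
t 13.3167 tip local [ 0.0259 -0.0411  0.1933] F loc [-1.75  0.24 -0.64] w 0.007
t 13.4833 tip local [ 0.0277 -0.0412  0.1929] F loc [-1.65 -0.23 -0.74] w 0.008
```

```bash
python3 -m inch '[{"jaw":-1,"slide":[0,0.02,0.05],"angular":[0,0,0]},{"jaw":-1,"slide":[0,0,0],"angular":[0,0,0]}]' >/dev/null
python3 st.py x|head -1
python3 -m inch '[{"jaw":-1,"slide":[0,0.02,0.05],"angular":[0,0,0]},{"jaw":-1,"slide":[0,0,0],"angular":[0,0,0]}]' >/dev/null
python3 st.py y side wrist|head -1
python3 - <<'E'
from h import *
w=snapshot("wrist");sd=snapshot("side")
for f in (.25,.28,.3): print(f,local(knob(f,.2)).round(4),proj(w,knob(f,.2)).round(1),((proj(sd,knob(f,.2))-[230,130])*6).round(0))
E
```

```text
t 13.65 tip local [ 0.029  -0.0412  0.1923] F loc [-2.06  0.11  2.2 ] w 0.005
t 13.8167 tip local [ 0.0301 -0.0411  0.1915] F loc [-3.27 -1.42  2.1 ] w 0.003
0.25 [ 0.0486 -0.0385  0.2101] [322.  278.3] [313. 208.]
0.28 [ 0.0543 -0.0382  0.2087] [333.5 276.4] [305. 207.]
0.3 [ 0.058  -0.038   0.2076] [341. 275.] [300. 206.]
```

View pics/y_side.png

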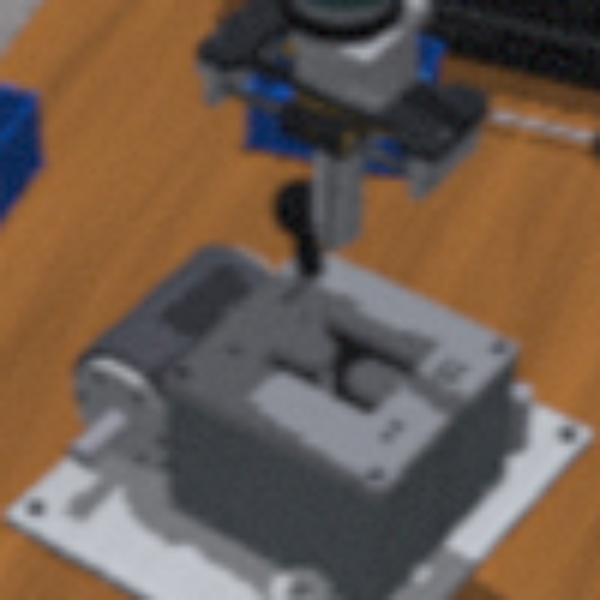

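View pics/y_wrist.png

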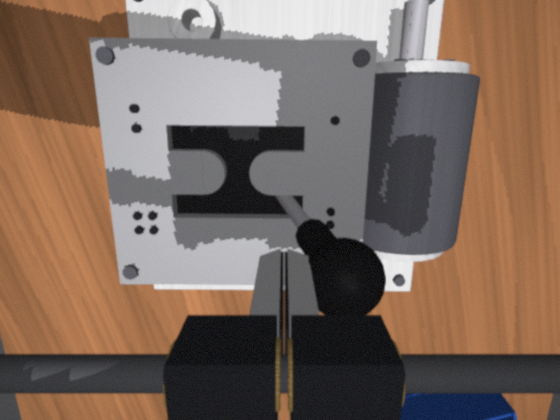

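The knob is at wrist (344,278) against a predicted (341,275) at 0.30, so it is about home. I'll confirm with gentle 1 mm nudges until the force rises.

```bash
python3 -m inch '[{"jaw":-1,"slide":[0,0,0.04],"angular":[0,0,0]},{"jaw":-1,"slide":[0,0,0],"angular":[0,0,0]}]' >/dev/null
python3 st.py x|head -1
python3 -m inch '[{"jaw":-1,"slide":[0,0,0.04],"angular":[0,0,0]},{"jaw":-1,"slide":[0,0,0],"angular":[0,0,0]}]' >/dev/null
python3 st.py x |head -1
```

```text
t 14.1833 tip local [ 0.0309 -0.0411  0.1912] F loc [-3.03 -0.49  2.98] w 0.01
t 14.35 tip local [ 0.0319 -0.041   0.191 ] F loc [-4.72  0.53  1.55] w 0.005
```

```bash
python3 -m inch '[{"jaw":-1,"slide":[0,0,0.04],"angular":[0,0,0]},{"jaw":-1,"slide":[0,0,0],"angular":[0,0,0]}]' >/dev/null
python3 st.py x|head -1
python3 -m inch '[{"jaw":-1,"slide":[0,0,0.04],"angular":[0,0,0]},{"jaw":-1,"slide":[0,0,0],"angular":[0,0,0]}]' >/dev/null
python3 st.py x |head -1
```

```text
t 14.5167 tip local [ 0.0328 -0.041   0.1908] F loc [-5.16 -0.31  1.34] w 0.003
t 14.6833 tip local [ 0.0336 -0.0409  0.1906] F loc [-6.42 -0.14  1.26] w 0.006
```

The force rises steadily to 6.4 N, well above friction, so the lever is on its stop. I'll back off and check.

```bash
python3 -m inch '[{"jaw":-1,"slide":[0,0,-0.3],"angular":[0,0,0]},{"jaw":-1,"slide":[0,0,-1],"angular":[0,0,0]},{"jaw":-1,"slide":[0,0,-1],"angular":[0,0,0]},{"jaw":-1,"slide":[0,-1,-1],"angular":[0,0,0]},{"jaw":-1,"slide":[-0.4,-1,-1],"angular":[0,0,0]},{"jaw":-1,"slide":[-1,0,0],"angular":[0,0,0]},{"jaw":-1,"slide":[-1,0,0],"angular":[0,0,0]},{"jaw":-1,"slide":[0,0,0],"angular":[0,0,0]},{"jaw":-1,"slide":[0,0,0],"angular":[0,0,0]}]'
python3 st.py z wrist scene side|head -1
python3 - <<'E'
from h import *
for n in("wrist","scene","side"):
    d=snapshot(n);o={"wrist":([0,0],1),"scene":([180,165],5),"side":([230,130],6)}[n]
    for f in (.22,.26,.3): print(n,f,((proj(d,knob(f,.2))-o[0])*o[1]).round(1))
E
```

```text
time: 15.43
position: [0.4335, -0.0127, 0.4487]
tool_rot: [0.438, -0.553, 0.556, -0.44]
ft_force: [0.6, -0.2, -0.9]
grip_width: 0.005
t 15.4333 tip local [-0.0909  0.0312  0.2497] F loc [ 0.59 -0.05 -0.88] w 0.005
wrist 0.22 [480.1 335.5]
wrist 0.26 [490.  333.4]
wrist 0.3 [499.4 331.1]
scene 0.22 [182.1 215.1]
scene 0.26 [179.7 228.6]
scene 0.3 [177.4 242.3]
side 0.22 [320.1 210.1]
side 0.26 [310.  207.9]
side 0.3 [300.  206.2]
```

View pics/z_wrist.png

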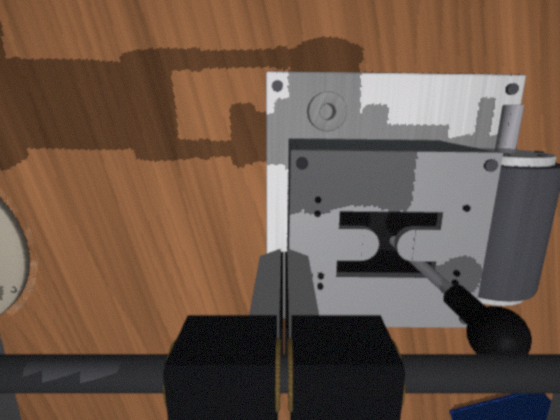

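View pics/z_scene.png

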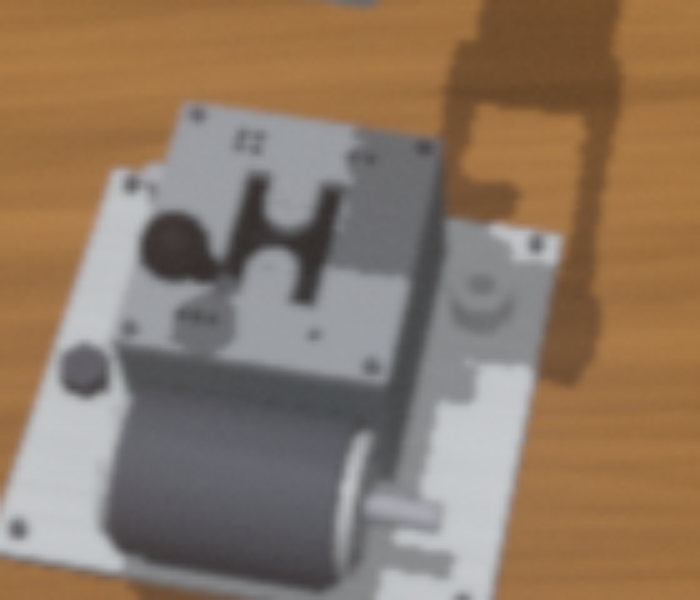

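View pics/z_side.png

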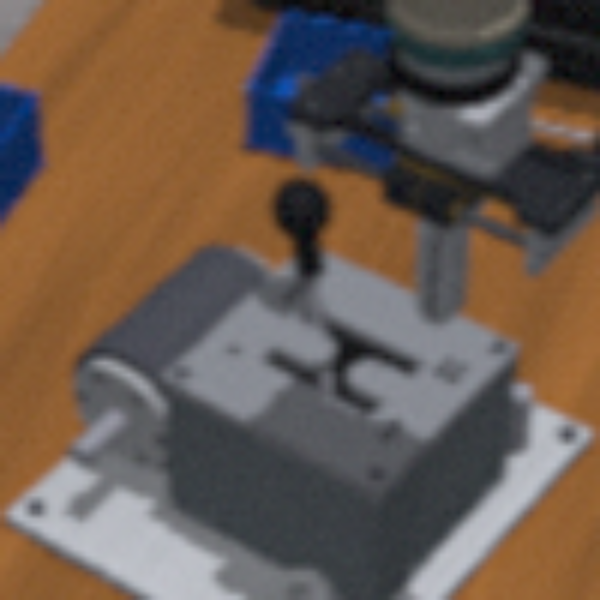

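All three views put the lever at about 0.30 forward in the right column: wrist (499,333) against a predicted (499,331), scene (175,246) against (177,242), side (302,209) against (300,206). The ring and nut are where they were, and the arm is clear. I'll hand in.

```bash
python3 -c "
from plant import env
print(env.sign_off())"
```

```text
the job is handed in; nothing more can be done
None
```

The gear lever is fully forward in the third slot, and the job is handed in at about 15.6 s of the 54 s allowed. The lever started part-way back in slot 2. With shut fingertips I pushed it forward to neutral, then across to the right, then forward into slot 3, and let go.

- **Position:** after release, the wrist, scene and side views all put the knob within about 1 to 2 pixels of where it should be at +0.30 forward in the right column. In neutral it measured (0, -40 mm), so it never went back towards slot 4.
- **Forces:** the horizontal push readings were about 1 to 5 N, rising to 6.4 N at the forward stop. Vertical force during pushes stayed under about 3.5 N in the readings I took, below the 10 N that would lift the knob. The arm read no contact at the end.
- **Doubts:** at both stops the fingertips went a few millimetres past where I expected. The right stop showed no clear rise in force, so I relied on the pictures there. I put this down to give in the contact, and the pictures did not disagree.
- **Loose things:** the ring and nut looked undisturbed in the last pictures. I did not check the others separately.

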